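# Fetch the rear faceplate from a crowded hook

### The arm

A 6-joint arm with a two-finger parallel gripper is mounted at the origin on the work surface. World frame = base frame: x ahead of the robot, y to its left, z up, the work surface at z = 0. Lengths are in m, angles in rad, forces in N, time in s.
With the tool pointing down it reaches from about 0.35 to 0.85 m from the base axis. Payload 8.1 kg.
Tool frame: the origin (TCP) lies at the very end of the fingers, on their centre line; the grasp point (between the pads) lies 19 mm behind it; x points along the fingers, y is the direction in which the jaws open and shut, and the axes are right-handed (so a half turn about x gives the same grasp; the last joint's range is limited). The gripper opens to 93 mm and grips with 3 to 60 N. Pads are 15 mm wide; open, the fingers measure 128 mm over their backs; the gripper's body (75 mm by 188 mm) begins 65 mm behind the grasp point.
Start: joints at [1.027, 0.13, 1.488, -0, 1.523, -0.085], TCP at [0.266, 0.538, 0.219] pointing down, gripper open.
Joint ranges: [-2.96, 2.96], [-0.89, 2.26], [0.02, 2.5], [-1.34, 4.48], [0, 2.73], [-2.66, 2.66]. Speed limits (rad/s): [2.39, 2.39, 2.79, 3.14, 3.14, 3.14].

### API

Orientations are given as a rotation vector (axis times angle).
In Python, from plant import * gives the robot as it stands. The module is installed in compiled form; this text tells all that it offers.
- The arm moves only by the tool apply_moves, never from a script. Its argument "series" is a list of rows, each an object with "jaw": the gripper's target within -1 to 1 (shut at 1, half-way at 0, fully open at -1); "linear": the shift along the tool's x, y, z normalised to -1 to 1, where 1 is 0.6 m, a list of three; "roll": the turn about the tool's x normalised to -1 to 1, where 1 is 30 degrees. A call has 1 to 20 rows; each row is the pose to reach, as a shift and turn from the pose measured when the call began, along the tool's axes at that moment; what a row does not reach only later rows make up. A row lasts 1/8 s, in which the tool goes at most 62.5 mm and 10.7 degrees, less where a joint would pass 70% of its speed; a pose out of reach is approached as far as the arm can. A call with a number of a shift or a turn outside -1 to 1 is refused whole. A call with a gripper value outside its range is refused whole. The fingers move at their own pace and stop on an object; "force" is the grip in N (left out, the last holds). Time passes only in rows, so rows that repeat a pose let the fingers close. It gives the time, the measured TCP pose, the force and the opening at its end, in the units of the state.
- read_state(): the state, without advancing time (a new reading comes with each control period).
- read_camera(name): name is "scene" or "top" or "wrist"; returns a dict with "pixels" (384x512x3 uint8, blue, green, red), "intrinsics" (3x3 intrinsics, pixels), "rvec" (rotation vector, rad) and "tvec" (3), from world to camera coordinates, as OpenCV has them; the wrist camera has in their place "tool_from_camera" (4x4, takes a point from camera to tool coordinates, whose origin is the TCP and whose axes are the tool frame's). Camera axes: x right, y down, z forward; pixel columns grow to the right and rows downward; lengths in m; the calibration is good to about 2 mm. The wrist camera is an equidistant fisheye: a pixel r from the principal point sees the ray r / f radians off the axis. A picture is of the moment at which its call begins: read the wrist's pose just before it. There is no depth.
- close_job(): hands the job in, once; it reports no verdict.
The state is a dict: "t": time; "q": joint angles; "dq": joint speeds; "joint_torque": joint torques, N m; "tool_pos": TCP position; "orientation": TCP orientation; "force": force on the tool from outside, world axes, zero at the start; "wrist_torque": the same for the moment, N m; "opening": finger opening in m.
Only numpy, scipy, OpenCV 4.12 (cv2) and the standard library are available. Lean on these libraries where they do the work, as an engineer would, in place of code of your own. Each camera call takes 0.05 s, during which the arm holds its last target. There are 200 camera calls.

### The job

The large lathe faceplate at the back of the crowded hook has been sold: hang the two in front of it on the spare hook, the same way round and pushed right back against the rail and each other, then fetch the large one and stand it on its rim in the empty middle compartment of the plywood tray. The hooks are only screwed into softwood and the spare one is bent and sags, so feel your way on gently and never force a plate. Drop nothing and leave the other things where they are.

Things in the scene. Friction and masses are not known exactly. Their poses are not given: they have to be found in the camera images.
- rack: Freestanding wooden tool rail, fixed: level crossbar 420 mm long, 50 mm tall, 22 mm thick, top at 205 mm, nothing above it; two posts behind it and two feet 36 mm wide, 210 mm long, 195 mm either side of the middle. Origin at table height under the middle of the crossbar's front face; x at right angles to the crossbar, away from the robot, y along it, z up.
- hook_full: The crowded hook, straight, steel. Origin on the crossbar's face, 180 mm up, at the back of its round screw plate (36 mm across, 4 mm thick); axes as the rack's. A round bar 10 mm thick runs level along -x to 138 mm, then slants up to a round tip centred at x = -150, z = +11 mm (utmost end x = -155). The three faceplates hang on it by their bores.
- hook_spare: The empty hook, 176 to 208 mm left or right of the crowded one; screw plate, origin, axes and shape as of that, but the bar is bent at the screw plate: straight from there, it sags, its tip up to 13 mm too low and up to 11 mm off to either side. Only the screw plate is measured, not the bend. It hardly gives: over 15 N on its outer third harms it, or 25 N anywhere.
- plate_rear: Large aluminium faceplate, rearmost: flange disc 104 mm across, 8 mm thick; behind it a hub 38 mm across, 30 mm long; smooth bore 24 mm through both. 220 to 310 g. Origin on the bore's axis at mid flange; x along the bore to the hub (flange -4 to +4, hub to +34 mm), away from the robot on the hook. Hanging, origin 7 mm under the bar's axis. Pinch the rim above the hub, across its thickness.
- plate_a: Medium faceplate, in front of the large one (frontmost or second, it varies): flange 94 mm across, 180 to 250 g; thickness, hub, bore, origin, axes as of the large one. Faceplates turn freely about x, so their y and z mean nothing. Neighbouring flanges are 30 to 34 mm apart: the hub fills the gap.
- plate_b: Small faceplate, in front of the large one (frontmost or second, it varies): flange 84 mm across, 145 to 205 g; thickness, hub, bore, origin, axes as of the large one.
- tray: Open plywood tray, fixed, 174 mm (x) by 130 mm (y), 50 mm high; walls, floor and two dividers 6 mm thick, dividers as high as the walls: three compartments in a row along x, each 50 mm (x) by 118 mm (y). Origin under its centre at table height, which is the centre of the empty middle compartment; z up. Left or right of the rack; odd parts lie in the outer two.
- carton: Open cardboard carton of odd tools, 170 mm by 130 mm, 60 mm high, fixed, on the other side of the rack from the tray. Origin under its centre. Not needed.
- drive_centre: Steel lathe drive centre, 66 mm long, 24 mm across, lying in an outer compartment of the tray. Leave it.
- chuck_key: Steel T-handled chuck key, 85 mm long, lying in the other outer compartment of the tray. Leave it.
- live_centre: Steel tailstock centre, 34 mm across, 87 mm tall, standing on the table under the rail. Origin under its middle. Leave it.
- wax_tin: Round dark tin, 60 mm across, 32 mm tall, on the table between and below the hooks. Leave it.
- g_clamp: Blue G-clamp, about 150 mm by 75 mm, lying flat on the table near the robot. Leave it.
- mallet: Wooden mallet, head 64 mm thick and 100 mm long, handle 140 mm, lying on the table near the robot. Leave it.
- tool_rest: Grey cast tool rest, 150 mm long, with a 60 mm stem pointing up, on the table near the robot. Leave it.
Not all that is in view belongs to the job. What is shaped like the plate_b but turquoise is not meant. What is shaped like the tray but red is not meant.

How it is judged:
By the outcome, as a careful person would: the job done as asked, in the order asked, and still so for the second after the job is handed in, with the robot touching nothing.
It also fails if it takes over 72 s, if anything falls off the work surface, if the arm or the gripper's body presses on something with over 40 N, if the wrist force passes 120 N, or if a joint passes its speed limit or range.

## Working session

There is one attempt and no reset: what is moved stays moved. The work goes in short steps, Python scripts to look and compute and a tool call to move; the robot and the scene stay as the last step left them, time stands still between calls to the robot, and variables do not carry over. Pictures are saved under pics/ and viewed, about 8 in all and at most 12, crops included, and the job is handed in when it is done.

Besides the shell and the picture viewer there is one more tool, called as name(argument=value, ...) on one line, values as JSON. apply_moves: Moves the arm, as the interface text tells. Its arguments: {"type":"object","properties":{"series":{"type":"array"},"force":{"type":"number"}},"required":["series"]}

```bash
mkdir -p pics
cat > h.py <<'E'
from plant import *
import numpy as np, cv2
from scipy.spatial.transform import Rotation as R
def cam(n):
    c=read_camera(n); return c
def proj(c,P):
    return cv2.projectPoints(np.array(P,float).reshape(-1,1,3),np.array(c["rvec"],float),np.array(c["tvec"],float),np.array(c["intrinsics"],float),None)[0].reshape(-1,2)
def ray(c,px):
    K=np.array(c["intrinsics"]);Rm=R.from_rotvec(np.array(c["rvec"]).ravel()).as_matrix()
    o=-Rm.T@np.array(c["tvec"]).ravel(); d=Rm.T@np.linalg.inv(K)@np.array([px[0],px[1],1.]); return o,d/np.linalg.norm(d)
def onz(c,px,z):
    o,d=ray(c,px); return o+d*(z-o[2])/d[2]
def tri(rs):
    A=sum(np.eye(3)-np.outer(d,d) for o,d in rs); b=sum((np.eye(3)-np.outer(d,d))@o for o,d in rs); x=np.linalg.solve(A,b)
    return x,[np.linalg.norm(np.cross(x-o,d)) for o,d in rs]
E
python3 - <<'E'
from h import *
import pickle
s=read_state();print({k:np.round(v,3) for k,v in s.items()})
cs={n:cam(n) for n in("scene","top","wrist")}
pickle.dump(cs,open("c0.pkl","wb"))
for n in("scene","top"):
    cv2.imwrite(f"pics/{n}0.png",cv2.resize(cs[n]["pixels"],(800,600),interpolation=cv2.INTER_CUBIC))
    o,d=ray(cs[n],(256,192));print(n,o,d,cs[n]["intrinsics"])
print(cs["wrist"]["tool_from_camera"],cs["wrist"]["intrinsics"])
E
```

```text
{'t': np.float64(0.0), 'q': array([ 1.027,  0.131,  1.489,  0.   ,  1.523, -0.085]), 'dq': array([-0.   , -0.001, -0.001, -0.   ,  0.   , -0.001]), 'joint_torque': array([-1.0000e-03, -5.5984e+01, -4.9177e+01,  7.7000e-02,  3.5000e-02,
       -0.0000e+00]), 'tool_pos': array([0.265, 0.537, 0.218]), 'orientation': array([ 0.358,  1.541, -0.361]), 'force': array([ 0.486,  0.19 , -1.111]), 'wrist_torque': array([-0.03 , -0.044,  0.043]), 'opening': np.float64(0.093)}
scene [ 1.25930157 -0.93207228  0.98541701] [-0.53005331  0.5941124  -0.60504044] [[460.59818259   0.         256.87550539]
 [  0.         460.59818259 189.83025362]
 [  0.           0.           1.        ]]
top [ 0.41378811 -0.07908058  1.24184171] [ 0.07893639  0.02057766 -0.99666725] [[407.78672889   0.         251.25850902]
 [  0.         407.78672889 198.23454458]
 [  0.           0.           1.        ]]
[[-4.27467844e-04 -2.99483457e-01  9.54101397e-01 -1.66177456e-01]
 [ 9.99999367e-01  8.65433538e-04  7.19683047e-04 -3.64770364e-04]
 [-1.04124451e-03  9.54101100e-01  2.99482897e-01 -8.36122198e-02]
 [ 0.00000000e+00  0.00000000e+00  0.00000000e+00  1.00000000e+00]] [[297.31863964   0.         255.6189512 ]
 [  0.         297.31863964 189.77700278]
 [  0.           0.           1.        ]]
```

View pics/scene0.png

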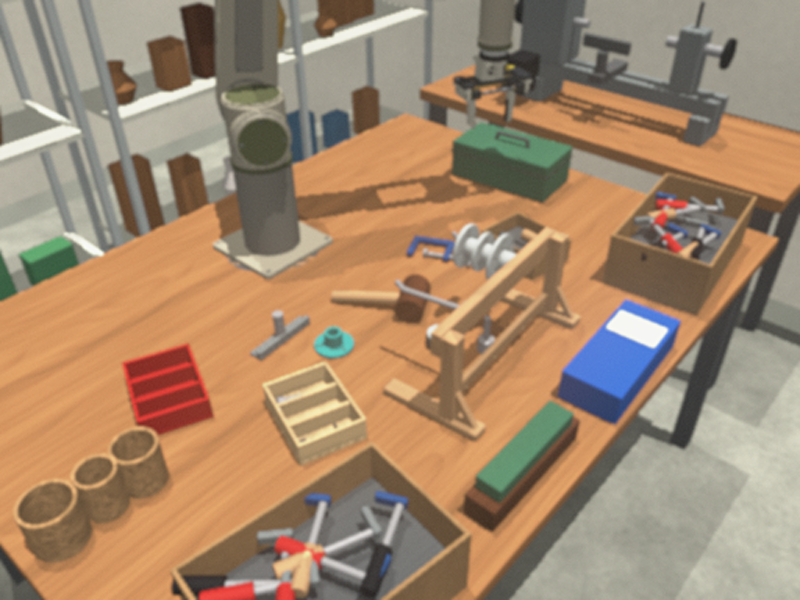

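View pics/top0.png

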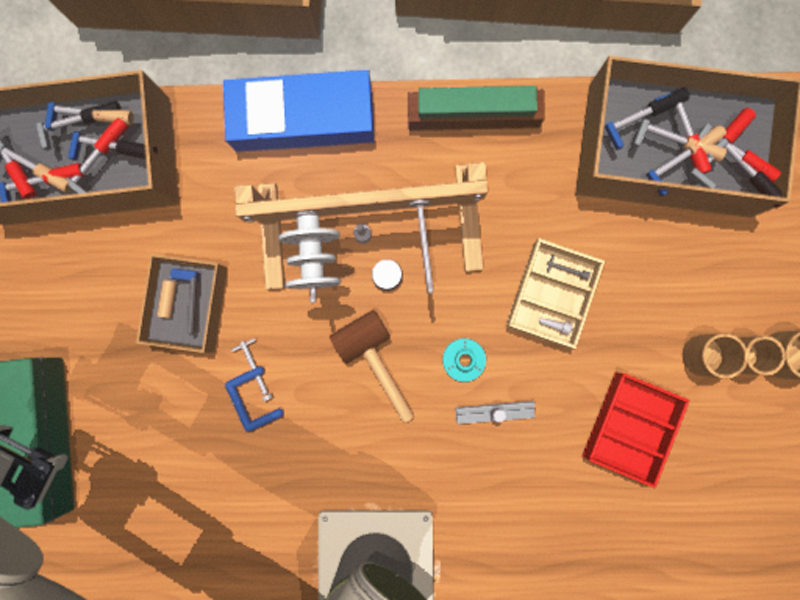

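The top view shows:
- The crowded hook at (313,250), with flanges at rows 235, 258 and 283. The rear one is widest, the front one is next, and the middle one looks smallest.
- The spare hook at (425,250).
- The plywood tray at (556,293).

Look-alikes to avoid are the turquoise plate at (465,360), the red tray at (636,430) and the small grey carton at (182,305). Next come coarse positions.

Run:
```python
from h import *
import pickle
cs=pickle.load(open("c0.pkl","rb"));t=cs["top"]
def z(px,h): return np.round(onz(t,np.array(px)/1.5625,h),3)
print("bar L,R",z((237,214),.205),z((487,190),.205))
print("tips",z((313,300),.191),z((431,291),.185))
print("spare root",z((419,206),.18),"full root",z((306,218),.18))
for n,p,h in(("f",(311,283),.22),("m",(311,258),.21),("r",(310,235),.225)):print(n,z(p,h))
print("tray",[z(p,.05) for p in((540,240),(603,262),(575,348),(509,330))])
s=read_state();print(R.from_rotvec(s["orientation"]).as_matrix().round(3))
I=t["pixels"][110:215,165:305];cv2.imwrite("pics/crop1.png",cv2.resize(I,(800,600),interpolation=cv2.INTER_CUBIC))
```

```text
bar L,R [0.642 0.212 0.205] [ 0.676 -0.202  0.205]
tips [0.498 0.087 0.191] [ 0.512 -0.109  0.185]
spare root [ 0.657 -0.09   0.18 ] full root [0.639 0.101 0.18 ]
f [0.524 0.086 0.22 ]
m [0.566 0.088 0.21 ]
r [0.601 0.087 0.225]
tray [array([ 0.618, -0.318,  0.05 ]), array([ 0.575, -0.433,  0.05 ]), array([ 0.416, -0.378,  0.05 ]), array([ 0.45 , -0.257,  0.05 ])]
[[-0.001  0.443  0.897]
 [-0.001  0.897 -0.443]
 [-1.    -0.001 -0.   ]]
```

View pics/crop1.png

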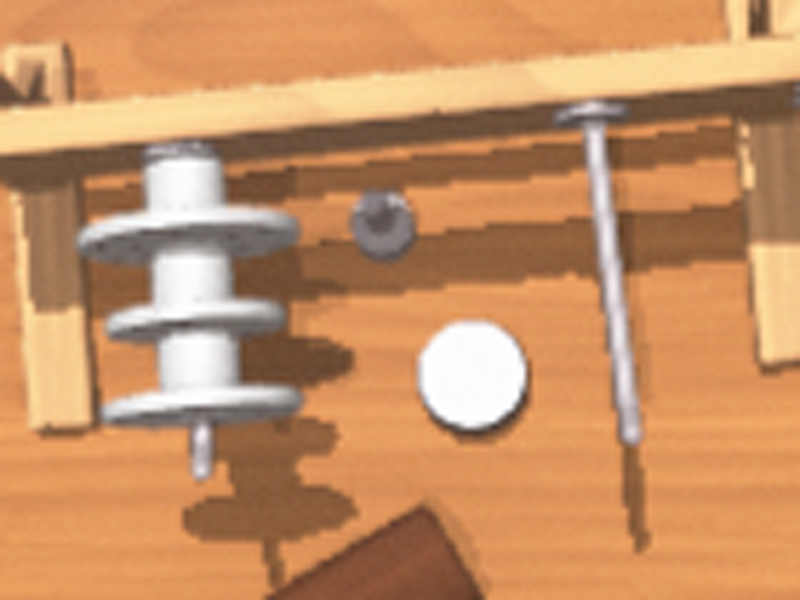

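The crop shows the flange widths as 220 px at the rear, 182 px in the second place and 198 px at the front. So the front plate is plate_a (medium), the second is plate_b (small), and the rear is the large one. I'll move above the hooks for a wrist look.

apply_moves(series=[{"jaw": -1, "linear": [-0.137, -0.592, 0.822], "roll": 1}, {"jaw": -1, "linear": [-0.137, -0.592, 0.822], "roll": 1}, {"jaw": -1, "linear": [-0.137, -0.592, 0.822], "roll": 1}, {"jaw": -1, "linear": [-0.137, -0.592, 0.822], "roll": 1}, {"jaw": -1, "linear": [-0.137, -0.592, 0.822], "roll": 1}, {"jaw": -1, "linear": [-0.137, -0.592, 0.822], "roll": 1}, {"jaw": -1, "linear": [-0.137, -0.592, 0.822], "roll": 1}, {"jaw": -1, "linear": [-0.137, -0.592, 0.822], "roll": 1}, {"jaw": -1, "linear": [-0.137, -0.592, 0.822], "roll": 1}, {"jaw": -1, "linear": [-0.137, -0.592, 0.822], "roll": 1}, {"jaw": -1, "linear": [-0.137, -0.592, 0.822], "roll": 1}, {"jaw": -1, "linear": [-0.137, -0.592, 0.822], "roll": 1}])

```text
t: 1.65
tool_pos: [0.5501, 0.0009, 0.3]
orientation: [0.765, 1.433, -0.768]
force: [-0.4, -0.3, 0.1]
opening: 0.0929
```

```bash
cat >> h.py <<'E'
def pose():
    s=read_state(); return s,R.from_rotvec(s["orientation"]).as_matrix(),np.array(s["tool_pos"])
def yaw(M): return np.degrees(np.arctan2(M[1,1],M[0,1]))
def go(P,a=None):
    "numbers for a move to world P, jaw axis at yaw a (deg)"
    s,M,p=pose(); l=M.T@(np.array(P)-p)/.6
    r=0 if a is None else (yaw(M)-a)/30
    print("lin",l.round(4),"roll",round(r,3),"| at",p.round(4),"yaw",yaw(M).round(2),"F",np.round(s["force"],2),"op",round(float(s["opening"]),4),"t",round(float(s["t"]),2))
def wsnap(tag):
    import pickle
    s,M,p=pose(); c=read_camera("wrist"); c["M"]=M;c["p"]=p; pickle.dump(c,open(tag+".pkl","wb")); return c
def wray(c,px):
    K=np.array(c["intrinsics"]); u=np.array([(px[0]-K[0,2])/K[0,0],(px[1]-K[1,2])/K[1,1]]); th=np.linalg.norm(u)
    d=np.r_[np.sin(th)*u/max(th,1e-9),np.cos(th)]; T=np.array(c["tool_from_camera"])
    return c["M"]@T[:3,3]+c["p"], c["M"]@T[:3,:3]@d
def wonz(c,px,z):
    o,d=wray(c,px); return o+d*(z-o[2])/d[2]
def wproj(c,P):
    T=np.array(c["tool_from_camera"]);K=np.array(c["intrinsics"])
    q=T[:3,:3].T@(c["M"].T@(np.array(P)-c["p"])-T[:3,3]); th=np.arctan2(np.hypot(q[0],q[1]),q[2]); n=np.hypot(q[0],q[1])
    return np.array([K[0,2]+K[0,0]*th*q[0]/n,K[1,2]+K[1,1]*th*q[1]/n])
E
python3 - <<'E'
from h import *
c=wsnap("w1"); go((.52,-.02,.12),5)
cv2.imwrite("pics/w1.png",cv2.resize(c["pixels"],(800,600),interpolation=cv2.INTER_CUBIC))
E
```

```text
lin [ 0.3002 -0.061   0.0022] roll 0.958 | at [0.55   0.0015 0.3   ] yaw 33.74 F [ 0.32  0.54 -0.18] op 0.0929 t 1.7
```

View pics/w1.png

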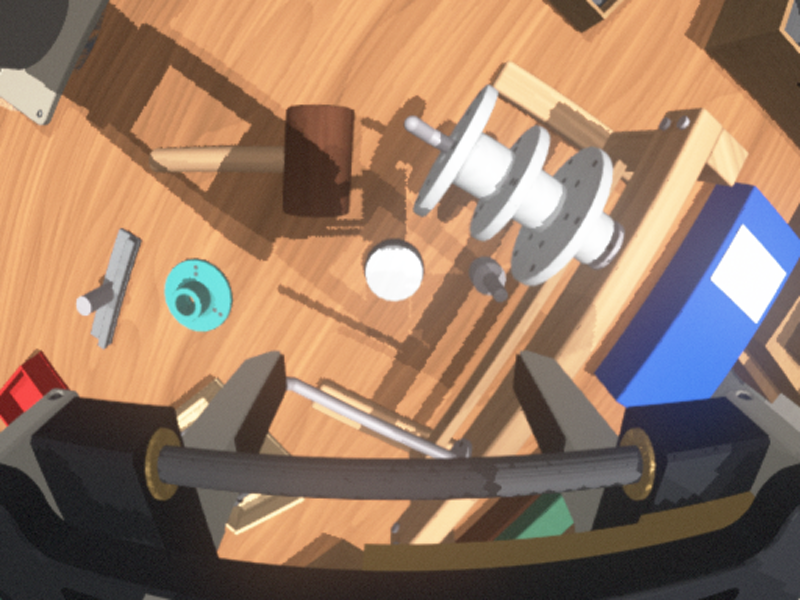

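The wrist view shows the three plates, front flange at (455,150), second at (510,185) and large at (563,215). The spare bar runs from its tip at (288,384) to its root at (455,450), seen between the fingers. Next is a second view from the -y side, which also covers the tray.

```bash
python3 -c "
from h import *
go((.52,-.27,.25),5)"
```

```text
lin [ 0.0838 -0.2928  0.3486] roll 0.958 | at [0.55   0.0015 0.3   ] yaw 33.74 F [ 0.32  0.54 -0.18] op 0.0929 t 1.7
```

apply_moves(series=[{"jaw": -1, "linear": [0.084, -0.293, 0.349], "roll": 0.96}, {"jaw": -1, "linear": [0.084, -0.293, 0.349], "roll": 0.96}, {"jaw": -1, "linear": [0.084, -0.293, 0.349], "roll": 0.96}, {"jaw": -1, "linear": [0.084, -0.293, 0.349], "roll": 0.96}, {"jaw": -1, "linear": [0.084, -0.293, 0.349], "roll": 0.96}, {"jaw": -1, "linear": [0.084, -0.293, 0.349], "roll": 0.96}, {"jaw": -1, "linear": [0.084, -0.293, 0.349], "roll": 0.96}])

```text
t: 2.58
tool_pos: [0.5205, -0.2686, 0.2501]
orientation: [1.144, 1.25, -1.145]
force: [-0.1, -0.2, 0.3]
opening: 0.0929
```

Run:
```python
from h import *
c=wsnap("w2"); go((.47,-.02,.27),5)
cv2.imwrite("pics/w2.png",cv2.resize(c["pixels"],(800,600),interpolation=cv2.INTER_CUBIC))
```

```text
lin [-0.0329 -0.0475 -0.42  ] roll 0.002 | at [ 0.5206 -0.2685  0.2503] yaw 5.06 F [-0.33  0.45 -0.03] op 0.093 t 2.62
```

View pics/w2.png

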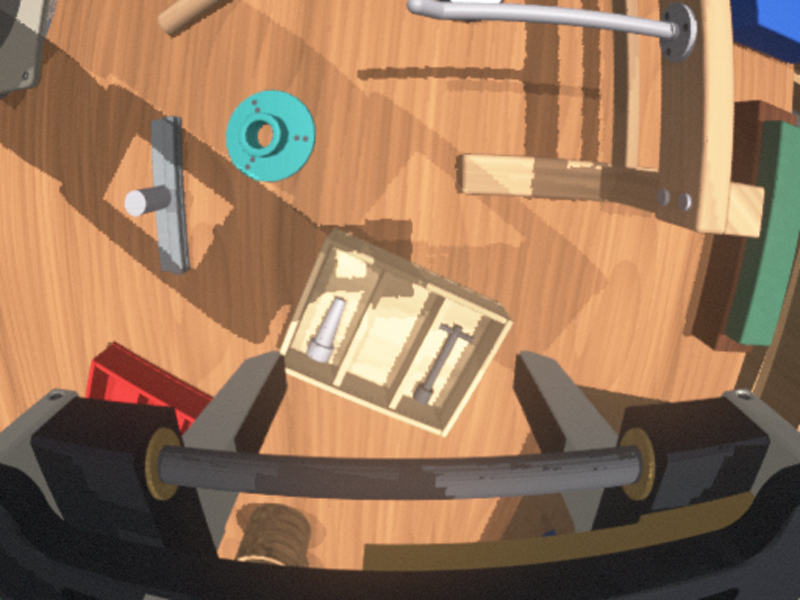

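This view shows the tray corners at about (332,232), (511,320), (445,434) and (285,349), with the middle compartment centred near (392,333). The spare bar's tip is at (415,5) and its screw plate at (680,30). Now an enlarged crop of the bar from both wrist views.

Run:
```python
from h import *
import pickle
a=pickle.load(open("w2.pkl","rb"))["pixels"][0:70,255:455];b=pickle.load(open("w1.pkl","rb"))["pixels"][230:305,170:370]
cv2.imwrite("pics/crop2.png",np.vstack([cv2.resize(x,None,fx=4,fy=4,interpolation=cv2.INTER_CUBIC) for x in(a,b)]))
```

```text
(no output)
```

View pics/crop2.png

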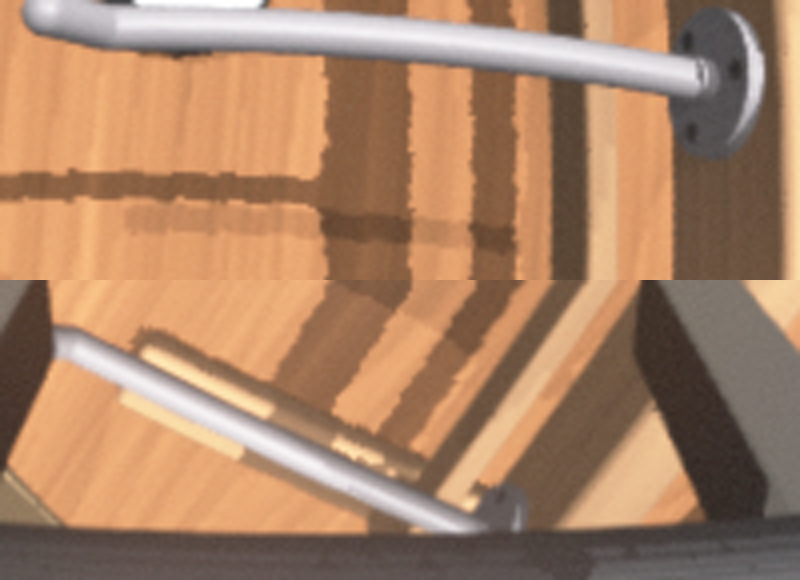

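Run:
```python
from h import *
import pickle
from scipy.optimize import least_squares
a=pickle.load(open("w2.pkl","rb"));b=pickle.load(open("w1.pkl","rb"))
A=[np.array([255+x/4,y/4]) for x,y in((115,25),(300,33),(520,54),(690,74))]
B=[np.array([170+x/4,230+(y-280)/4]) for x,y in((85,350),(200,405),(300,449),(440,515))]
print("root z.18",wonz(a,A[3],.18))
# bar line: P0 + s*D ; x param
def line(v): return lambda x: np.array([x,v[0]+v[1]*(x-.6),v[2]+v[3]*(x-.6)])
def res(v):
    L=line(v);r=[]
    for c,pts in((a,A),(b,B)):
        p1,p2=wproj(c,L(.5)),wproj(c,L(.65)); xs=np.linspace(.5,.66,81);Q=np.array([wproj(c,L(x)) for x in xs])
        for p in pts:
            i=np.argmin(((Q-p)**2).sum(1));i=min(max(i,1),79);t=Q[i+1]-Q[i-1];t/=np.linalg.norm(t);r.append(np.cross(t,p-Q[i]))
    return r
s=least_squares(res,[-.1,.1,.17,.05]);print("line y@.6,dy/dx,z@.6,dz/dx",s.x.round(4),np.round(s.fun,2))
print("knee",tri([wray(a,A[0]),wray(b,B[0])]))
print("tip",tri([wray(a,(255+42/4,14/4)),wray(b,(170+62/4,230+60/4))]))
for p in((700,75),):
    print("rootx",[wonz(a,(255+p[0]/4,p[1]/4),z) for z in(.175,.18)])
# full hook from w1, tip/root; crossbar top front edge w1
f=lambda p,z:wonz(b,np.array(p)/1.5625,z)
print("full tip",f((413,124),.191),"root plate",f((606,243),.18))
g=lambda p,z:wonz(a,np.array(p)/1.5625,z)
T=[g(p,.05) for p in((332,232),(511,320),(445,434),(285,349))];print("tray",np.round(T,4),"centre",np.mean(T,0)); T=np.array(T)
print([np.linalg.norm(T[i]-T[(i+1)%4]).round(4) for i in range(4)],"yaw x",np.degrees(np.arctan2(*(T[1]-T[0])[[1,0]])),np.degrees(np.arctan2(*(T[2]-T[3])[[1,0]])))
print("mid comp floor",g((392,333),.006))
I=b["pixels"][45:195,255:455];cv2.imwrite("pics/crop3.png",cv2.resize(I,(800,600),interpolation=cv2.INTER_CUBIC))
```

```text
root z.18 [ 0.65604705 -0.08890707  0.18      ]
line y@.6,dy/dx,z@.6,dz/dx [-0.096   0.1206  0.1757  0.0556] [-0.56  0.43  0.84 -0.73  0.23 -0.   -0.58  0.36]
knee (array([ 0.53044963, -0.10420666,  0.17242373]), [np.float64(0.0016279004032749567), np.float64(0.0016279004032748786)])
tip (array([ 0.51934451, -0.10398492,  0.17515422]), [np.float64(0.005483664039636154), np.float64(0.005483664039636342)])
rootx [array([ 0.66184082, -0.08625643,  0.175     ]), array([ 0.6587645 , -0.08831239,  0.18      ])]
full tip [0.4998119  0.09014257 0.191     ] root plate [0.64743984 0.1036077  0.18      ]
tray [[ 0.4645 -0.2507  0.05  ]
 [ 0.6203 -0.3124  0.05  ]
 [ 0.5782 -0.4317  0.05  ]
 [ 0.4273 -0.357   0.05  ]] centre [ 0.52259334 -0.33794562  0.05      ]
[np.float64(0.1676), np.float64(0.1265), np.float64(0.1683), np.float64(0.1127)] yaw x -21.610324299551117 -26.3149971266699
mid comp floor [ 0.52060561 -0.3505025   0.006     ]<stdin>:15: DeprecationWarning: Arrays of 2-dimensional vectors are deprecated. Use arrays of 3-dimensional vectors instead. (deprecated in NumPy 2.0)
```

View pics/crop3.png

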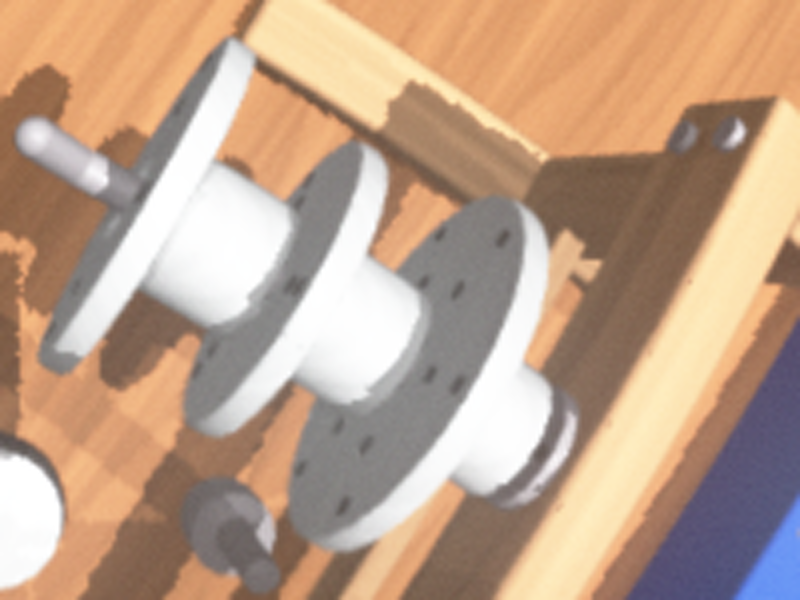

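Run:
```python
from h import *
import pickle
from scipy.optimize import least_squares
b=pickle.load(open("w1.pkl","rb"))
def pts(s,off,r,ps=5.1):
    c,n=np.cos(np.radians(ps)),np.sin(np.radians(ps)); u=np.array([c,n,0]);v=np.array([-n,c,0])
    C=np.array([.649,.1035,.173])+u*s+v*off
    t=np.linspace(0,2*np.pi,181);Q=np.array([wproj(b,C+r*(np.cos(k)*v+np.sin(k)*np.array([0,0,1]))) for k in t])
    return (Q-[255,45])*4
for n,r,e in(("front",.047,((45,357),(230,42))),("mid",.042,((190,422),(362,146))),("rear",.052,((293,537),(497,199)))):
    e=np.array(e,float);d=e[1]-e[0]
    def res(v):
        Q=pts(v[0],v[1],r);k=Q@d;return np.r_[Q[k.argmin()]-e[0],Q[k.argmax()]-e[1]]
    s=least_squares(res,[-.1,0],diff_step=.01);print(n,"front face s",s.x.round(4),"centre",(s.x[0]+.004).round(4),s.fun.round(1))
go((.47,-.02,.27),5)
```

```text
front front face s [-1.221e-01 -1.000e-04] centre -0.1181 [-2.5  7.4  2.9 -7.4]
mid front face s [-0.0821 -0.0008] centre -0.0781 [ 0.6  5.  -0.3 -4.9]
rear front face s [-0.045  -0.0029] centre -0.041 [-2.4  2.3  2.7 -2.2]
lin [-0.0329 -0.0475 -0.42  ] roll 0.002 | at [ 0.5206 -0.2685  0.2503] yaw 5.06 F [-0.33  0.45 -0.03] op 0.093 t 2.62
```

Fit results, as distance along the hook axis from the rail face with 5.1° yaw: front -118 mm, second -78 mm, rear -41 mm. The spacing matches the hubs. The spare bar sags 3.2° and veers 1.8° to -y. Now I'll go to the front plate.

```bash
python3 -c "
from h import *
go((.5315,.093,.262),5.1);go((.5315,.093,.202),5.1)"
```

```text
lin [-0.0198  0.0712 -0.5986] roll -0.001 | at [ 0.5206 -0.2685  0.2503] yaw 5.06 F [-0.33  0.45 -0.03] op 0.093 t 2.62
lin [ 0.0802  0.0713 -0.5986] roll -0.001 | at [ 0.5206 -0.2685  0.2503] yaw 5.06 F [-0.33  0.45 -0.03] op 0.093 t 2.62
```

apply_moves(series=[{"jaw": 0.5, "linear": [-0.02, 0.071, -0.599], "roll": 0}, {"jaw": 0.5, "linear": [-0.02, 0.071, -0.599], "roll": 0}, {"jaw": 0.5, "linear": [-0.02, 0.071, -0.599], "roll": 0}, {"jaw": 0.5, "linear": [-0.02, 0.071, -0.599], "roll": 0}, {"jaw": 0.5, "linear": [-0.02, 0.071, -0.599], "roll": 0}, {"jaw": 0.5, "linear": [-0.02, 0.071, -0.599], "roll": 0}, {"jaw": 0.5, "linear": [-0.02, 0.071, -0.599], "roll": 0}, {"jaw": 0.5, "linear": [-0.02, 0.071, -0.599], "roll": 0}, {"jaw": 0.5, "linear": [-0.02, 0.071, -0.599], "roll": 0}], force=20)

```text
t: 3.75
tool_pos: [0.5313, 0.0925, 0.2622]
orientation: [1.143, 1.249, -1.145]
force: [-1.2, -0.2, -0.5]
opening: 0.0233
```

Run:
```python
from h import *
c=wsnap("w3"); go((.5315,.093,.202),5.1)
cv2.imwrite("pics/w3.png",c["pixels"])
```

```text
lin [ 0.1003  0.0004 -0.0012] roll -0.004 | at [0.5314 0.0923 0.2622] yaw 4.98 F [-0.3   0.29 -0.03] op 0.023 t 3.8
```

View pics/w3.png

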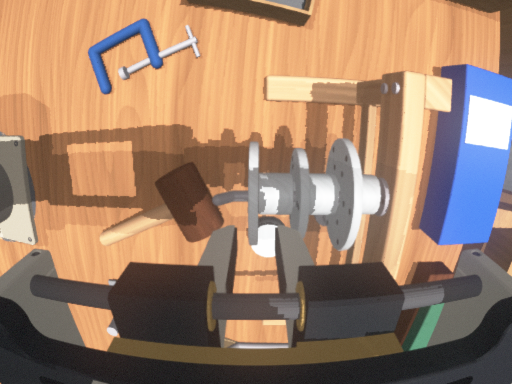

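The fingers (tips at cols 236 and 277) straddle the front flange (col ~254), with room for the rear finger in the gap. Going down to grip.

apply_moves(series=[{"jaw": 0.5, "linear": [0.05, 0, -0.001], "roll": 0}, {"jaw": 0.5, "linear": [0.08, 0, -0.001], "roll": 0}, {"jaw": 0.5, "linear": [0.1, 0, -0.001], "roll": 0}, {"jaw": 0.5, "linear": [0.1, 0, -0.001], "roll": 0}, {"jaw": 1, "linear": [0.1, 0, -0.001], "roll": 0}, {"jaw": 1, "linear": [0.1, 0, -0.001], "roll": 0}, {"jaw": 1, "linear": [0.1, 0, -0.001], "roll": 0}, {"jaw": 1, "linear": [0.1, 0, -0.001], "roll": 0}], force=25)

```text
t: 4.8
tool_pos: [0.5317, 0.0929, 0.2031]
orientation: [1.144, 1.248, -1.145]
force: [-2.3, -0.8, 5.9]
opening: 0.0074
```

apply_moves(series=[{"jaw": 1, "linear": [-0.005, 0, 0], "roll": 0}, {"jaw": 1, "linear": [-0.01, 0, 0], "roll": 0}, {"jaw": 1, "linear": [-0.01, 0, 0], "roll": 0}, {"jaw": 1, "linear": [-0.01, 0, 0], "roll": 0}])

```text
t: 5.3
tool_pos: [0.5316, 0.0929, 0.2089]
orientation: [1.144, 1.249, -1.145]
force: [0.3, 0.9, -2.7]
opening: 0.0076
```

```bash
python3 -c "
from h import *
go((.5317,.0929,.2155),5.1);print(read_state()['wrist_torque'])"
```

```text
lin [-0.0111  0.0002  0.0001] roll -0.004 | at [0.5316 0.0929 0.2089] yaw 4.99 F [ 0.26  0.95 -2.66] op 0.0076 t 5.3
[-0.04520403  0.10832951 -0.0232077 ]
```

apply_moves(series=[{"jaw": 1, "linear": [-0.005, 0, 0], "roll": 0}, {"jaw": 1, "linear": [-0.0075, 0, 0], "roll": 0}, {"jaw": 1, "linear": [-0.01, 0, 0], "roll": 0}, {"jaw": 1, "linear": [-0.01, 0, 0], "roll": 0}])

```text
t: 5.8
tool_pos: [0.5317, 0.0929, 0.2151]
orientation: [1.145, 1.248, -1.145]
force: [-0.7, -0.1, -2.1]
opening: 0.0079
```

```bash
python3 -c "
from h import *
go((.5317,.0929,.2155),5.1);print(read_state()['wrist_torque'])"
```

```text
lin [-0.0007 -0.      0.0001] roll -0.004 | at [0.5317 0.0929 0.2151] yaw 4.99 F [-0.69 -0.1  -2.13] op 0.0079 t 5.8
[-0.09634516  0.06352414 -0.0066826 ]
```

apply_moves(series=[{"jaw": 1, "linear": [-0.002, 0, 0], "roll": 0}, {"jaw": 1, "linear": [-0.004, 0, 0], "roll": 0}, {"jaw": 1, "linear": [-0.004, 0, 0], "roll": 0}])

```text
t: 6.18
tool_pos: [0.5316, 0.093, 0.2173]
orientation: [1.144, 1.248, -1.145]
force: [0.5, 0.6, -3.9]
opening: 0.0076
```

apply_moves(series=[{"jaw": 1, "linear": [0.003, 0, 0], "roll": 0}, {"jaw": 1, "linear": [0.003, -0.015, 0], "roll": 0}, {"jaw": 1, "linear": [0.003, -0.03, 0], "roll": 0}, {"jaw": 1, "linear": [0.003, -0.045, 0], "roll": 0}, {"jaw": 1, "linear": [0.003, -0.045, 0], "roll": 0}])

```text
t: 6.8
tool_pos: [0.5041, 0.0906, 0.2158]
orientation: [1.145, 1.248, -1.145]
force: [-0.4, -0.2, -1.8]
opening: 0.0076
```

apply_moves(series=[{"jaw": 1, "linear": [0, -0.015, 0], "roll": 0}, {"jaw": 1, "linear": [0, -0.03, 0], "roll": 0}, {"jaw": 1, "linear": [0, -0.045, 0], "roll": 0}, {"jaw": 1, "linear": [0, -0.055, 0], "roll": 0}, {"jaw": 1, "linear": [0, -0.055, 0], "roll": 0}])

```text
t: 7.42
tool_pos: [0.471, 0.0877, 0.2159]
orientation: [1.145, 1.248, -1.144]
force: [0.7, 0.0, -3.4]
opening: 0.0079
```

```bash
python3 -c "
from h import *
go((.43,.083,.2158),5.1)"
```

```text
lin [ 0.0001 -0.0687  0.0019] roll -0.003 | at [0.471  0.0877 0.2159] yaw 5.0 F [ 0.68  0.   -3.39] op 0.0079 t 7.42
```

apply_moves(series=[{"jaw": 1, "linear": [0, -0.05, 0], "roll": 0}, {"jaw": 1, "linear": [0, -0.068, 0.002], "roll": 0}, {"jaw": 1, "linear": [0, -0.068, 0.002], "roll": 0}])

```text
t: 7.8
tool_pos: [0.4306, 0.0829, 0.2161]
orientation: [1.145, 1.247, -1.144]
force: [-0.2, -1.2, -2.4]
opening: 0.0079
```

```bash
python3 -c "
from h import *
go((.448,-.107,.2072),5.1)"
```

```text
lin [0.0152 0.0013 0.3178] roll -0.004 | at [0.4306 0.0829 0.2161] yaw 4.99 F [-0.21 -1.16 -2.4 ] op 0.0079 t 7.8
```

apply_moves(series=[{"jaw": 1, "linear": [0.005, -0.01, 0.07], "roll": 0}, {"jaw": 1, "linear": [0.01, -0.01, 0.15], "roll": 0}, {"jaw": 1, "linear": [0.015, -0.005, 0.23], "roll": 0}, {"jaw": 1, "linear": [0.015, 0.001, 0.29], "roll": 0}, {"jaw": 1, "linear": [0.015, 0.001, 0.318], "roll": 0}, {"jaw": 1, "linear": [0.015, 0.001, 0.318], "roll": 0}, {"jaw": 1, "linear": [0.015, 0.001, 0.318], "roll": 0}])

```text
t: 8.68
tool_pos: [0.4479, -0.1062, 0.2072]
orientation: [1.145, 1.248, -1.143]
force: [0.0, -0.0, -1.3]
opening: 0.0078
```

Run:
```python
from h import *
c=wsnap("w4"); cv2.imwrite("pics/w4.png",cv2.resize(c["pixels"][100:300,150:400],(800,640)[:2],interpolation=cv2.INTER_CUBIC)[:600])
go((.448,-.107,.2072),5.1)
print("tip proj",wproj(c,(.516,-.106,.182)),"plate bore",wproj(c,c["p"]-[0,0,.03]))
```

```text
lin [ 0.0001 -0.      0.0015] roll -0.002 | at [ 0.4479 -0.1061  0.2073] yaw 5.05 F [-1.03 -0.38 -1.39] op 0.008 t 8.72
tip proj [347.95979381 227.78254284] plate bore [255.29926975 219.00412391]
```

View pics/w4.png

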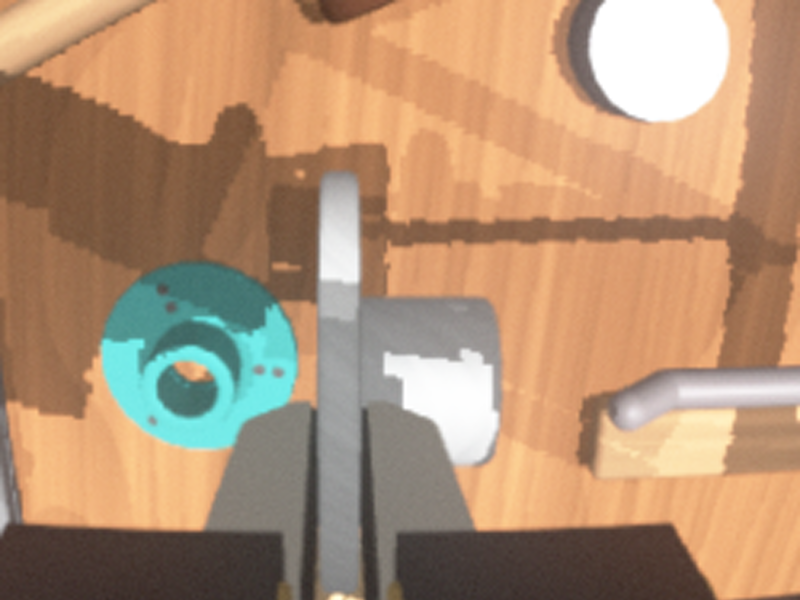

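The tip is at crop (628,410), which is native (346,228) against a prediction of (348,228). The bar measurement holds, and the hub faces the rail. I'll shift 6 mm sideways to the bar's axis, then enter slowly.

apply_moves(series=[{"jaw": 1, "linear": [0, 0.01, 0.01], "roll": 0}, {"jaw": 1, "linear": [0, 0.03, 0.0095], "roll": 0}, {"jaw": 1, "linear": [0, 0.045, 0.009], "roll": 0}, {"jaw": 1, "linear": [0, 0.06, 0.008], "roll": 0}, {"jaw": 1, "linear": [0, 0.06, 0.008], "roll": 0}])

```text
t: 9.35
tool_pos: [0.4847, -0.1075, 0.2072]
orientation: [1.144, 1.248, -1.142]
force: [-0.2, 0.0, -1.8]
opening: 0.0081
```

apply_moves(series=[{"jaw": 1, "linear": [0, 0.008, 0], "roll": 0}, {"jaw": 1, "linear": [0, 0.016, -0.0005], "roll": 0}, {"jaw": 1, "linear": [0, 0.024, -0.001], "roll": 0}, {"jaw": 1, "linear": [0, 0.024, -0.001], "roll": 0}])

```text
t: 9.85
tool_pos: [0.4993, -0.1056, 0.2072]
orientation: [1.144, 1.249, -1.142]
force: [0.2, 0.5, -2.3]
opening: 0.0082
```

apply_moves(series=[{"jaw": 1, "linear": [0, 0.01, -0.0003], "roll": 0}, {"jaw": 1, "linear": [0, 0.02, -0.0006], "roll": 0}, {"jaw": 1, "linear": [0, 0.03, -0.001], "roll": 0}, {"jaw": 1, "linear": [0, 0.036, -0.0012], "roll": 0}, {"jaw": 1, "linear": [0, 0.036, -0.0012], "roll": 0}])

```text
t: 10.48
tool_pos: [0.5209, -0.1028, 0.2071]
orientation: [1.144, 1.249, -1.142]
force: [0.4, 0.0, -1.3]
opening: 0.0077
```

apply_moves(series=[{"jaw": 1, "linear": [-0.002, 0.025, 0.001], "roll": 0}, {"jaw": 1, "linear": [-0.004, 0.055, 0.001], "roll": 0}, {"jaw": 1, "linear": [-0.006, 0.085, 0], "roll": 0}, {"jaw": 1, "linear": [-0.008, 0.115, -0.001], "roll": 0}, {"jaw": 1, "linear": [-0.009, 0.145, -0.002], "roll": 0}, {"jaw": 1, "linear": [-0.009, 0.158, -0.002], "roll": 0}, {"jaw": 1, "linear": [-0.009, 0.158, -0.002], "roll": 0}])

```text
t: 11.35
tool_pos: [0.6151, -0.0932, 0.2123]
orientation: [1.144, 1.25, -1.143]
force: [0.1, 0.1, -1.5]
opening: 0.0075
```

apply_moves(series=[{"jaw": 1, "linear": [0.003, 0.007, 0], "roll": 0}, {"jaw": 1, "linear": [0.004, 0.013, -0.0005], "roll": 0}, {"jaw": 1, "linear": [0.004, 0.016, -0.0005], "roll": 0}, {"jaw": 1, "linear": [0.004, 0.016, -0.0005], "roll": 0}])

```text
t: 11.85
tool_pos: [0.6247, -0.0921, 0.21]
orientation: [1.144, 1.25, -1.142]
force: [-0.9, 0.2, -1.7]
opening: 0.0079
```

apply_moves(series=[{"jaw": 1, "linear": [0, 0.002, 0], "roll": 0}, {"jaw": 1, "linear": [0, 0.004, 0], "roll": 0}, {"jaw": 1, "linear": [0, 0.006, 0], "roll": 0}, {"jaw": 1, "linear": [0, 0.006, 0], "roll": 0}])

```text
t: 12.35
tool_pos: [0.6261, -0.0919, 0.21]
orientation: [1.142, 1.253, -1.146]
force: [-12.3, 1.2, 4.4]
opening: 0.008
```

apply_moves(series=[{"jaw": 1, "linear": [0.004, -0.0005, 0], "roll": 0}, {"jaw": 1, "linear": [0.008, -0.0005, 0], "roll": 0}, {"jaw": 1, "linear": [0.011, -0.0005, 0], "roll": 0}, {"jaw": 1, "linear": [0.011, -0.0005, 0], "roll": 0}])

```text
t: 12.85
tool_pos: [0.6258, -0.0919, 0.2036]
orientation: [1.142, 1.253, -1.146]
force: [-2.4, -0.0, 0.8]
opening: 0.0079
```

apply_moves(series=[{"jaw": 0.85, "linear": [0, 0, 0], "roll": 0}, {"jaw": 0.6, "linear": [0, 0, 0], "roll": 0}, {"jaw": 0.6, "linear": [0, 0, 0], "roll": 0}, {"jaw": 0.6, "linear": [-0.05, 0, 0], "roll": 0}, {"jaw": 0.6, "linear": [-0.1, 0, 0], "roll": 0}, {"jaw": 0.6, "linear": [-0.1, 0, 0], "roll": 0}])

```text
t: 13.6
tool_pos: [0.6279, -0.0923, 0.2673]
orientation: [1.143, 1.247, -1.142]
force: [0.1, -0.2, 0.8]
opening: 0.0184
```

Run:
```python
from h import *
c=wsnap("w5"); cv2.imwrite("pics/w5.png",c["pixels"])
go((.5710,.0966,.262),5.1)
```

```text
lin [ 0.0049 -0.065  -0.3216] roll -0.0 | at [ 0.627  -0.0921  0.265 ] yaw 5.1 F [ 0.33  1.32 -0.59] op 0.0184 t 13.65
```

View pics/w5.png

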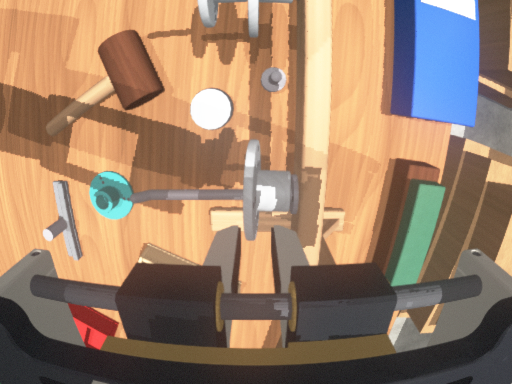

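Plate_a hangs on the spare hook, flange at col ~252 with the hub end at col ~296 next to the rail. Nothing else has moved. Now plate_b.

apply_moves(series=[{"jaw": 0.6, "linear": [0.0, -0.02, -0.1], "roll": 0}, {"jaw": 0.6, "linear": [0.005, -0.045, -0.2], "roll": 0}, {"jaw": 0.6, "linear": [0.005, -0.065, -0.29], "roll": 0}, {"jaw": 0.55, "linear": [0.005, -0.066, -0.322], "roll": 0}, {"jaw": 0.55, "linear": [0.005, -0.066, -0.322], "roll": 0}, {"jaw": 0.55, "linear": [0.005, -0.066, -0.322], "roll": 0}])

```text
t: 14.4
tool_pos: [0.5707, 0.0954, 0.2612]
orientation: [1.143, 1.25, -1.146]
force: [0.0, 0.3, -0.2]
opening: 0.021
```

Run:
```python
from h import *
c=wsnap("w6"); I=c["pixels"]
go((.5703,.0965,.198),5.1)
# flange rim columns, expected front/back face rows at rim point toward camera
b=np.array([.649,.1035,.173]);u=np.array([.996,.0889,0]);v=np.array([-.0889,.996,0])
for s in(-.083,-.075,-.045,-.037): print(s,[wproj(c,b+u*s+.042*(np.sin(k)*v+np.array([0,0,np.cos(k)]))).round(1) for k in(0,.5,1)])
for r in(150,165,180): print(r,I[r,225:330].mean(1).astype(int).tolist())
```

```text
lin [ 0.1057 -0.0005 -0.0023] roll -0.003 | at [0.5708 0.0952 0.2614] yaw 5.0 F [ 0.43  0.31 -0.11] op 0.021 t 14.45
-0.083 [array([249.9, 209.4]), array([249.9, 182.2]), array([250.1, 158.9])]
-0.075 [array([260.3, 209.4]), array([260.4, 182.2]), array([260.2, 158.9])]
-0.045 [array([299.2, 209.2]), array([299.5, 182.3]), array([297.7, 159.1])]
-0.037 [array([309.4, 209.2]), array([309.7, 182.3]), array([307.6, 159.2])]
150 [94, 96, 98, 99, 98, 98, 100, 97, 98, 97, 99, 100, 103, 99, 101, 100, 94, 93, 90, 89, 95, 96, 95, 97, 98, 113, 156, 173, 174, 173, 173, 173, 174, 166, 155, 111, 93, 96, 95, 95, 92, 92, 93, 100, 101, 98, 99, 98, 99, 97, 93, 97, 96, 91, 93, 97, 98, 100, 98, 101, 100, 95, 93, 95, 92, 98, 110, 121, 111, 123, 125, 125, 127, 126, 124, 138, 186, 223, 228, 228, 227, 228, 226, 225, 219, 177, 164, 164, 165, 165, 157, 109, 101, 102, 101, 106, 105, 104, 101, 101, 102, 97, 102, 151, 164]
165 [119, 121, 123, 123, 123, 122, 106, 94, 95, 93, 97, 100, 100, 99, 97, 97, 95, 95, 93, 93, 92, 94, 94, 97, 103, 157, 208, 220, 222, 221, 223, 225, 228, 228, 205, 133, 98, 96, 94, 94, 91, 97, 98, 95, 97, 99, 99, 102, 99, 101, 97, 97, 97, 95, 99, 100, 104, 102, 103, 102, 97, 98, 96, 99, 105, 118, 121, 118, 101, 106, 117, 116, 122, 124, 125, 128, 132, 168, 226, 245, 247, 247, 247, 247, 246, 246, 244, 205, 171, 158, 123, 103, 101, 104, 107, 106, 103, 102, 103, 101, 107, 134, 165, 166, 163]
180 [116, 122, 120, 122, 124, 122, 117, 117, 116, 123, 122, 128, 121, 121, 116, 115, 119, 115, 116, 113, 96, 99, 97, 94, 103, 132, 144, 147, 150, 155, 152, 154, 151, 148, 138, 137, 138, 143, 145, 147, 147, 148, 147, 147, 143, 147, 145, 142, 145, 146, 144, 141, 140, 141, 144, 143, 144, 146, 146, 146, 144, 143, 143, 144, 143, 143, 143, 142, 145, 136, 126, 124, 116, 120, 121, 122, 120, 123, 130, 144, 151, 156, 151, 153, 152, 154, 150, 152, 187, 211, 220, 220, 218, 218, 218, 214, 213, 211, 210, 211, 215, 217, 218, 216, 211]
```

The measured rim edges (cols 250 and 260) match s = -79 mm. Descending to grip.

apply_moves(series=[{"jaw": 0.55, "linear": [0.05, 0, -0.002], "roll": 0}, {"jaw": 0.55, "linear": [0.085, 0, -0.002], "roll": 0}, {"jaw": 0.55, "linear": [0.105, 0, -0.002], "roll": 0}, {"jaw": 0.55, "linear": [0.105, 0, -0.002], "roll": 0}, {"jaw": 1, "linear": [0.105, 0, -0.002], "roll": 0}, {"jaw": 1, "linear": [0.105, 0, -0.002], "roll": 0}, {"jaw": 1, "linear": [0.105, 0, -0.002], "roll": 0}, {"jaw": 1, "linear": [0.095, 0, -0.002], "roll": 0}, {"jaw": 1, "linear": [0.088, 0, -0.002], "roll": 0}, {"jaw": 1, "linear": [0.085, 0, -0.002], "roll": 0}, {"jaw": 1, "linear": [0.085, 0, -0.002], "roll": 0}], force=25)

```text
t: 15.82
tool_pos: [0.5706, 0.0964, 0.2105]
orientation: [1.143, 1.249, -1.146]
force: [0.4, -1.0, -2.6]
opening: 0.0079
```

apply_moves(series=[{"jaw": 1, "linear": [-0.002, 0, 0], "roll": 0}, {"jaw": 1, "linear": [-0.004, 0, 0], "roll": 0}, {"jaw": 1, "linear": [-0.004, 0, 0], "roll": 0}])

```text
t: 16.2
tool_pos: [0.5707, 0.0964, 0.213]
orientation: [1.143, 1.249, -1.146]
force: [-0.5, -0.2, -2.9]
opening: 0.008
```

apply_moves(series=[{"jaw": 1, "linear": [-0.001, 0, 0], "roll": 0}, {"jaw": 1, "linear": [-0.0025, 0, 0], "roll": 0}, {"jaw": 1, "linear": [-0.0025, 0, 0], "roll": 0}])

```text
t: 16.58
tool_pos: [0.5706, 0.0964, 0.2139]
orientation: [1.143, 1.25, -1.146]
force: [1.7, -0.2, -6.9]
opening: 0.0076
```

apply_moves(series=[{"jaw": 1, "linear": [0.0035, 0, 0], "roll": 0}, {"jaw": 1, "linear": [0.0035, -0.03, 0], "roll": 0}, {"jaw": 1, "linear": [0.0035, -0.06, 0], "roll": 0}, {"jaw": 1, "linear": [0.0035, -0.09, 0], "roll": 0}, {"jaw": 1, "linear": [0.0035, -0.11, 0], "roll": 0}, {"jaw": 1, "linear": [0.0035, -0.11, 0], "roll": 0}])

```text
t: 17.32
tool_pos: [0.5046, 0.0907, 0.2123]
orientation: [1.143, 1.249, -1.146]
force: [0.4, -0.7, -1.4]
opening: 0.0075
```

apply_moves(series=[{"jaw": 1, "linear": [0, -0.015, 0], "roll": 0}, {"jaw": 1, "linear": [0, -0.03, 0], "roll": 0}, {"jaw": 1, "linear": [0, -0.045, 0], "roll": 0}, {"jaw": 1, "linear": [0, -0.06, 0], "roll": 0}, {"jaw": 1, "linear": [0, -0.08, 0], "roll": 0}, {"jaw": 1, "linear": [0, -0.11, 0], "roll": 0}, {"jaw": 1, "linear": [0, -0.125, 0], "roll": 0}, {"jaw": 1, "linear": [0, -0.125, 0], "roll": 0}])

```text
t: 18.32
tool_pos: [0.4296, 0.0841, 0.2126]
orientation: [1.144, 1.249, -1.145]
force: [-0.5, -0.0, -2.6]
opening: 0.008
```

```bash
python3 -c "
from h import *
go((.448,-.1118,.2035),5.1)"
```

```text
lin [0.0154 0.002  0.3279] roll -0.003 | at [0.4296 0.0841 0.2126] yaw 5.01 F [-0.51 -0.02 -2.63] op 0.008 t 18.32
```

apply_moves(series=[{"jaw": 1, "linear": [0.005, -0.01, 0.07], "roll": 0}, {"jaw": 1, "linear": [0.01, -0.01, 0.15], "roll": 0}, {"jaw": 1, "linear": [0.015, -0.005, 0.23], "roll": 0}, {"jaw": 1, "linear": [0.015, 0.002, 0.3], "roll": 0}, {"jaw": 1, "linear": [0.015, 0.002, 0.328], "roll": 0}, {"jaw": 1, "linear": [0.015, 0.002, 0.328], "roll": 0}, {"jaw": 1, "linear": [0.015, 0.03, 0.327], "roll": 0}, {"jaw": 1, "linear": [0.015, 0.045, 0.3265], "roll": 0}, {"jaw": 1, "linear": [0.015, 0.06, 0.326], "roll": 0}, {"jaw": 1, "linear": [0.015, 0.06, 0.326], "roll": 0}])

```text
t: 19.58
tool_pos: [0.4829, -0.107, 0.2037]
orientation: [1.143, 1.249, -1.144]
force: [0.4, -0.2, -1.9]
opening: 0.0073
```

apply_moves(series=[{"jaw": 1, "linear": [0, 0.008, 0], "roll": 0}, {"jaw": 1, "linear": [0, 0.016, 0], "roll": 0}, {"jaw": 1, "linear": [0, 0.026, 0], "roll": 0}, {"jaw": 1, "linear": [0, 0.026, 0], "roll": 0}])

```text
t: 20.08
tool_pos: [0.4988, -0.1056, 0.2037]
orientation: [1.143, 1.25, -1.144]
force: [0.7, 0.3, -2.6]
opening: 0.0079
```

apply_moves(series=[{"jaw": 1, "linear": [0, 0.01, 0.0005], "roll": 0}, {"jaw": 1, "linear": [0, 0.02, 0.001], "roll": 0}, {"jaw": 1, "linear": [0, 0.03, 0.0015], "roll": 0}, {"jaw": 1, "linear": [0, 0.036, 0.0015], "roll": 0}, {"jaw": 1, "linear": [0, 0.036, 0.0015], "roll": 0}])

```text
t: 20.7
tool_pos: [0.5205, -0.1045, 0.2035]
orientation: [1.143, 1.25, -1.144]
force: [-0.2, 0.4, -0.5]
opening: 0.0075
```

apply_moves(series=[{"jaw": 1, "linear": [-0.003, 0.02, -0.0005], "roll": 0}, {"jaw": 1, "linear": [-0.005, 0.045, -0.001], "roll": 0}, {"jaw": 1, "linear": [-0.006, 0.07, -0.002], "roll": 0}, {"jaw": 1, "linear": [-0.006, 0.092, -0.003], "roll": 0}, {"jaw": 1, "linear": [-0.006, 0.092, -0.003], "roll": 0}])

```text
t: 21.32
tool_pos: [0.5761, -0.0976, 0.2069]
orientation: [1.142, 1.25, -1.144]
force: [0.5, 0.0, -2.1]
opening: 0.008
```

apply_moves(series=[{"jaw": 1, "linear": [0.003, 0.006, 0], "roll": 0}, {"jaw": 1, "linear": [0.005, 0.012, -0.0005], "roll": 0}, {"jaw": 1, "linear": [0.006, 0.015, -0.0005], "roll": 0}, {"jaw": 1, "linear": [0.006, 0.018, -0.0005], "roll": 0}, {"jaw": 1, "linear": [0.006, 0.018, -0.0005], "roll": 0}])

```text
t: 21.95
tool_pos: [0.5861, -0.0965, 0.2032]
orientation: [1.142, 1.251, -1.145]
force: [-5.7, -0.2, 0.8]
opening: 0.0079
```

apply_moves(series=[{"jaw": 1, "linear": [0, 0.002, 0], "roll": 0}, {"jaw": 1, "linear": [0, 0.0035, 0], "roll": 0}, {"jaw": 1, "linear": [0, 0.0035, 0], "roll": 0}])

```text
t: 22.32
tool_pos: [0.5868, -0.0965, 0.2031]
orientation: [1.14, 1.254, -1.148]
force: [-8.3, -0.5, 2.4]
opening: 0.0078
```

apply_moves(series=[{"jaw": 1, "linear": [0.004, 0, 0], "roll": 0}, {"jaw": 1, "linear": [0.008, 0, 0], "roll": 0}, {"jaw": 1, "linear": [0.01, 0, 0], "roll": 0}, {"jaw": 1, "linear": [0.01, 0, 0], "roll": 0}])

```text
t: 22.82
tool_pos: [0.5866, -0.0966, 0.197]
orientation: [1.14, 1.254, -1.148]
force: [-4.3, 0.1, -0.8]
opening: 0.0076
```

apply_moves(series=[{"jaw": 0.85, "linear": [0.001, 0, 0], "roll": 0}, {"jaw": 0.58, "linear": [0.001, 0, 0], "roll": 0}, {"jaw": 0.58, "linear": [0.001, 0, 0], "roll": 0}, {"jaw": 0.58, "linear": [-0.05, 0, 0], "roll": 0}, {"jaw": 0.58, "linear": [-0.1, 0, 0], "roll": 0}, {"jaw": 0.58, "linear": [-0.12, 0, 0], "roll": 0}, {"jaw": 0.58, "linear": [-0.12, 0, 0], "roll": 0}])

```text
t: 23.7
tool_pos: [0.5877, -0.0966, 0.2698]
orientation: [1.141, 1.252, -1.147]
force: [-0.1, -0.6, -0.2]
opening: 0.0196
```

Run:
```python
from h import *
c=wsnap("w7"); I=c["pixels"]
cv2.imwrite("pics/w7.png",cv2.resize(I[90:260,190:390],(800,680),interpolation=cv2.INTER_CUBIC)[:600])
b=np.array([.665,-.0885,.173]);u=np.array([.996,.0889,0]);v=np.array([-.0889,.996,0])
for s in(-.08,-.072,-.042,-.034,-.004,0): print(s,[((wproj(c,b+u*s+.042*(np.sin(k)*v+np.array([0,0,np.cos(k)])))-[190,90])*4).round(0) for k in(0,.5,1)])
go((.5703,.0965,.198),5.1)
```

```text
-0.08 [array([251., 461.]), array([251., 356.]), array([252., 267.])]
-0.072 [array([291., 461.]), array([292., 356.]), array([291., 267.])]
-0.042 [array([441., 461.]), array([442., 357.]), array([436., 268.])]
-0.034 [array([481., 461.]), array([482., 357.]), array([474., 268.])]
-0.004 [array([623., 460.]), array([625., 358.]), array([612., 271.])]
0 [array([642., 460.]), array([644., 359.]), array([630., 272.])]
lin [ 0.1174  0.0013 -0.3229] roll -0.0 | at [ 0.5871 -0.0965  0.2685] yaw 5.09 F [-0.64  0.49  0.88] op 0.0192 t 23.75
```

View pics/w7.png

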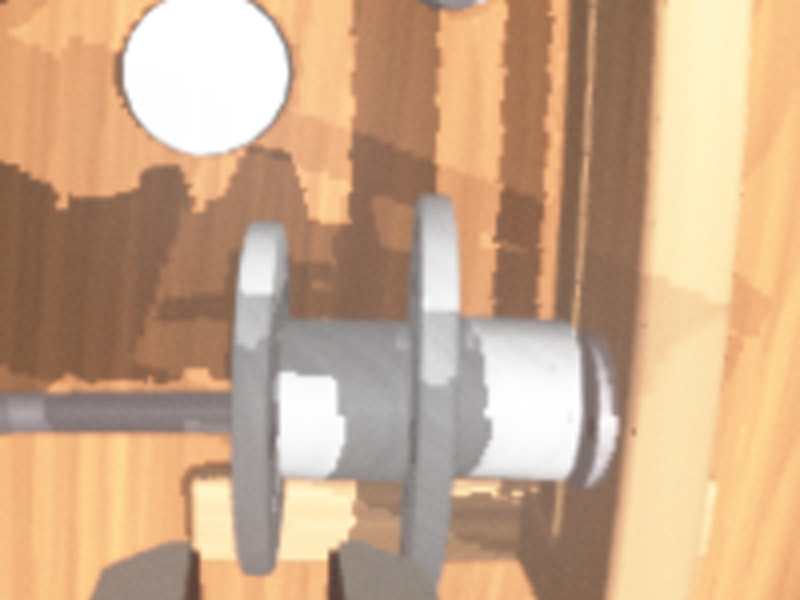

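Both plates hang on the spare hook with hubs to the rail. They lean slightly with the sagging bar, and the b hub meets the a flange near col 410. Plate_b's front face is within about 1-2 mm of fully back. A gentle push with closed fingers low on the flange will make sure.

apply_moves(series=[{"jaw": 1, "linear": [0, -0.057, 0], "roll": 0}, {"jaw": 1, "linear": [0, -0.06, 0], "roll": 0}, {"jaw": 1, "linear": [0.05, -0.06, 0], "roll": 0}, {"jaw": 1, "linear": [0.1, -0.06, 0], "roll": 0}, {"jaw": 1, "linear": [0.134, -0.06, 0], "roll": 0}, {"jaw": 1, "linear": [0.134, -0.06, 0], "roll": 0}, {"jaw": 1, "linear": [0.134, -0.05, 0], "roll": 0}, {"jaw": 1, "linear": [0.134, -0.045, 0], "roll": 0}, {"jaw": 1, "linear": [0.134, -0.045, 0], "roll": 0}])

```text
t: 24.88
tool_pos: [0.5606, -0.099, 0.1892]
orientation: [1.141, 1.252, -1.147]
force: [-0.6, 0.6, 0.1]
opening: 0.0002
```

apply_moves(series=[{"jaw": 1, "linear": [0, 0.004, 0], "roll": 0}, {"jaw": 1, "linear": [0, 0.007, 0], "roll": 0}, {"jaw": 1, "linear": [0, 0.007, 0], "roll": 0}])

```text
t: 25.25
tool_pos: [0.5649, -0.0986, 0.1893]
orientation: [1.141, 1.252, -1.147]
force: [0.4, 0.4, 0.2]
opening: 0.0012
```

apply_moves(series=[{"jaw": 1, "linear": [0, 0.002, 0], "roll": 0}, {"jaw": 1, "linear": [0, 0.005, 0], "roll": 0}, {"jaw": 1, "linear": [0, 0.005, 0], "roll": 0}])

```text
t: 25.62
tool_pos: [0.5659, -0.0986, 0.1891]
orientation: [1.139, 1.256, -1.15]
force: [-12.5, -0.3, 7.0]
opening: 0.0004
```

The push met 12.5 N with no travel, so both plates are fully back. Now the large plate.

apply_moves(series=[{"jaw": 1, "linear": [0, -0.012, 0], "roll": 0}, {"jaw": 1, "linear": [-0.01, -0.018, 0], "roll": 0}, {"jaw": 0.55, "linear": [-0.08, -0.018, 0], "roll": 0}, {"jaw": 0.55, "linear": [-0.127, -0.018, 0], "roll": 0}, {"jaw": 0.55, "linear": [-0.127, 0.0, -0.05], "roll": 0}, {"jaw": 0.55, "linear": [-0.127, 0.06, -0.15], "roll": 0}, {"jaw": 0.55, "linear": [-0.127, 0.09, -0.25], "roll": 0}, {"jaw": 0.55, "linear": [-0.127, 0.103, -0.323], "roll": 0}, {"jaw": 0.55, "linear": [-0.127, 0.103, -0.323], "roll": 0}, {"jaw": 0.55, "linear": [-0.127, 0.103, -0.323], "roll": 0}])

```text
t: 26.88
tool_pos: [0.611, 0.0998, 0.2649]
orientation: [1.138, 1.255, -1.15]
force: [0.3, -0.5, -0.1]
opening: 0.021
```

Run:
```python
from h import *
c=wsnap("w8"); I=c["pixels"]
go((.6097,.1000,.205),5.1)
b=np.array([.649,.1035,.173]);u=np.array([.996,.0889,0]);v=np.array([-.0889,.996,0])
for s in(-.0435,-.0355): print(s,[wproj(c,b+u*s+.052*(np.sin(k)*v+np.array([0,0,np.cos(k)]))).round(1) for k in(.5,1,1.2)])
for r in(170,148,140): print(r,I[r,235:280].mean(1).astype(int).tolist())
```

```text
lin [ 0.0999 -0.0013 -0.0019] roll -0.002 | at [0.6111 0.0991 0.2649] yaw 5.05 F [-0.44 -0.17  0.27] op 0.0209 t 26.93
-0.0435 [array([248.7, 178.8]), array([249.3, 149.7]), array([249.6, 142.1])]
-0.0355 [array([259.5, 178.8]), array([259.5, 149.7]), array([259.5, 142.1])]
170 [108, 110, 106, 107, 111, 116, 118, 115, 117, 115, 111, 98, 96, 99, 124, 146, 151, 153, 163, 186, 193, 193, 194, 185, 136, 101, 95, 97, 99, 102, 98, 102, 100, 104, 109, 99, 100, 132, 149, 159, 160, 166, 168, 167, 167]
148 [91, 94, 95, 92, 91, 92, 94, 98, 95, 96, 93, 98, 96, 98, 106, 170, 215, 223, 222, 223, 221, 221, 220, 217, 181, 120, 95, 94, 96, 94, 101, 100, 100, 99, 101, 99, 97, 93, 104, 154, 158, 159, 164, 170, 172]
140 [111, 113, 119, 157, 169, 171, 172, 177, 174, 143, 125, 128, 131, 131, 157, 157, 167, 176, 177, 176, 177, 180, 177, 172, 159, 124, 113, 111, 110, 118, 115, 122, 121, 123, 124, 121, 120, 127, 162, 157, 161, 159, 158, 167, 171]
```

apply_moves(series=[{"jaw": 0.55, "linear": [0.05, -0.001, -0.002], "roll": 0}, {"jaw": 0.55, "linear": [0.08, -0.001, -0.002], "roll": 0}, {"jaw": 0.55, "linear": [0.098, -0.001, -0.002], "roll": 0}, {"jaw": 0.55, "linear": [0.098, -0.001, -0.002], "roll": 0}, {"jaw": 1, "linear": [0.098, -0.001, -0.002], "roll": 0}, {"jaw": 1, "linear": [0.098, -0.001, -0.002], "roll": 0}, {"jaw": 1, "linear": [0.098, -0.001, -0.002], "roll": 0}, {"jaw": 1, "linear": [0.088, -0.001, -0.002], "roll": 0}, {"jaw": 1, "linear": [0.08, -0.001, -0.002], "roll": 0}, {"jaw": 1, "linear": [0.077, -0.001, -0.002], "roll": 0}, {"jaw": 1, "linear": [0.077, -0.001, -0.002], "roll": 0}], force=28)

```text
t: 28.3
tool_pos: [0.61, 0.1002, 0.2188]
orientation: [1.139, 1.255, -1.151]
force: [-0.1, -0.4, -2.3]
opening: 0.0076
```

apply_moves(series=[{"jaw": 1, "linear": [-0.002, 0, 0], "roll": 0}, {"jaw": 1, "linear": [-0.0035, 0, 0], "roll": 0}, {"jaw": 1, "linear": [-0.0035, 0, 0], "roll": 0}])

```text
t: 28.68
tool_pos: [0.6101, 0.1001, 0.221]
orientation: [1.139, 1.255, -1.151]
force: [0.0, 0.6, -2.7]
opening: 0.0076
```

apply_moves(series=[{"jaw": 1, "linear": [-0.002, 0, 0], "roll": 0}, {"jaw": 1, "linear": [-0.003, 0, 0], "roll": 0}, {"jaw": 1, "linear": [-0.003, 0, 0], "roll": 0}])

```text
t: 29.05
tool_pos: [0.6098, 0.1001, 0.2216]
orientation: [1.138, 1.255, -1.152]
force: [2.9, -0.5, -13.0]
opening: 0.0074
```

apply_moves(series=[{"jaw": 1, "linear": [0.0035, 0, 0], "roll": 0}, {"jaw": 1, "linear": [0.0035, -0.03, 0], "roll": 0}, {"jaw": 1, "linear": [0.0035, -0.08, 0], "roll": 0}, {"jaw": 1, "linear": [0.0035, -0.13, 0], "roll": 0}, {"jaw": 1, "linear": [0.0035, -0.165, 0], "roll": 0}, {"jaw": 1, "linear": [0.0035, -0.18, 0], "roll": 0}, {"jaw": 1, "linear": [0.0035, -0.18, 0], "roll": 0}])

```text
t: 29.92
tool_pos: [0.5024, 0.0906, 0.2213]
orientation: [1.139, 1.254, -1.151]
force: [-0.1, -0.0, -1.9]
opening: 0.0078
```

apply_moves(series=[{"jaw": 1, "linear": [0.0025, 0, 0], "roll": 0}, {"jaw": 1, "linear": [0.0025, -0.005, 0], "roll": 0}, {"jaw": 1, "linear": [0.0025, -0.015, 0], "roll": 0}, {"jaw": 1, "linear": [0.0025, -0.025, 0], "roll": 0}, {"jaw": 1, "linear": [0.0025, -0.025, 0], "roll": 0}])

```text
t: 30.55
tool_pos: [0.4871, 0.0893, 0.22]
orientation: [1.139, 1.254, -1.15]
force: [0.0, -0.5, -1.6]
opening: 0.0075
```

apply_moves(series=[{"jaw": 1, "linear": [0, -0.015, 0], "roll": 0}, {"jaw": 1, "linear": [0, -0.03, 0], "roll": 0}, {"jaw": 1, "linear": [0, -0.06, 0], "roll": 0}, {"jaw": 1, "linear": [0, -0.1, 0], "roll": 0}, {"jaw": 1, "linear": [0, -0.1, 0], "roll": 0}])

```text
t: 31.18
tool_pos: [0.4262, 0.084, 0.2206]
orientation: [1.139, 1.254, -1.15]
force: [0.6, -0.4, -3.4]
opening: 0.0074
```

Run:
```python
from h import *
import pickle
from scipy.optimize import least_squares
a=pickle.load(open("w2.pkl","rb"));t=pickle.load(open("c0.pkl","rb"))["top"]
C=np.array([(-.087,.065),(.087,.065),(.087,-.065),(-.087,-.065)])
def W(v,P,z=.05):
    c,s=np.cos(v[2]),np.sin(v[2]);return np.array([[v[0]+c*x-s*y,v[1]+s*x+c*y,z] for x,y in P])
ow=np.array([(332,232),(511,320),(445,434)])/1.5625; ot=np.array([(540,240),(603,262),(575,348),(509,330)])/1.5625
# order in top: (540,240)=+x+y,(603,262)=+x-y,(575,348)=-x-y,(509,330)=-x+y
def rw(v): Q=W(v,C);return np.array([wproj(a,q) for q in Q[:3]])-ow
def rt(v): return proj(t,W(v,C[[1,2,3,0]]))-ot
for n,f in(("w2",lambda v:rw(v).ravel()),("top",lambda v:rt(v).ravel()),("both",lambda v:np.r_[rw(v).ravel(),rt(v).ravel()])):
    s=least_squares(f,[.52,-.345,-.4]);print(n,s.x[:2].round(4),np.degrees(s.x[2]).round(2),s.fun.round(1))
Q=s.x
# divider top corners
D=[wproj(a,p).round(1) for p in W(Q,[(-.028,.059),(-.028,-.059),(.028,.059),(.028,-.059)])];print("dividers @800:",(np.array(D)*1.5625).round(0).tolist())
go((.43,-.1,.26),5)
```

```text
w2 [ 0.5197 -0.3418] -21.09 [-2.  -0.8  2.8  0.3 -0.6  1.1]
top [ 0.515  -0.3464] -19.07 [-1.5 -0.   1.  -0.2  0.6  1.5 -0.1 -1.3]
both [ 0.5188 -0.3432] -20.53 [-3.5  0.6  1.9  0.4 -0.7  1.6 -1.7 -1.6  0.4 -0.7 -1.4  0.5 -1.8 -3.4]
dividers @800: [[390.0, 270.0], [334.0, 386.0], [451.0, 298.0], [390.0, 409.0]]
lin [-0.0651 -0.0212  0.3061] roll 0.002 | at [0.4262 0.084  0.2206] yaw 5.06 F [ 0.59 -0.37 -3.41] op 0.0074 t 31.18
```

```bash
python3 -c "
from h import *
go((.42,-.15,.275),-20.5);go((.488,-.45,.275),-20.5)"
```

```text
lin [-0.0899 -0.0454  0.3877] roll 0.852 | at [0.4262 0.084  0.2206] yaw 5.06 F [ 0.59 -0.37 -3.41] op 0.0074 t 31.18
lin [-0.0899  0.0234  0.8957] roll 0.852 | at [0.4262 0.084  0.2206] yaw 5.06 F [ 0.59 -0.37 -3.41] op 0.0074 t 31.18
```

apply_moves(series=[{"jaw": 1, "linear": [-0.03, -0.02, 0.04], "roll": 0}, {"jaw": 1, "linear": [-0.06, -0.03, 0.12], "roll": 0.1}, {"jaw": 1, "linear": [-0.09, -0.04, 0.21], "roll": 0.3}, {"jaw": 1, "linear": [-0.09, -0.045, 0.3], "roll": 0.5}, {"jaw": 1, "linear": [-0.09, -0.045, 0.39], "roll": 0.7}, {"jaw": 1, "linear": [-0.09, -0.03, 0.48], "roll": 0.85}, {"jaw": 1, "linear": [-0.09, -0.015, 0.57], "roll": 0.85}, {"jaw": 1, "linear": [-0.09, 0, 0.66], "roll": 0.85}, {"jaw": 1, "linear": [-0.09, 0.01, 0.75], "roll": 0.85}, {"jaw": 1, "linear": [-0.09, 0.02, 0.83], "roll": 0.85}, {"jaw": 1, "linear": [-0.09, 0.023, 0.88], "roll": 0.85}, {"jaw": 1, "linear": [-0.09, 0.023, 0.896], "roll": 0.85}, {"jaw": 1, "linear": [-0.09, 0.023, 0.896], "roll": 0.85}, {"jaw": 1, "linear": [-0.09, 0.023, 0.896], "roll": 0.85}])

```text
t: 32.92
tool_pos: [0.488, -0.4491, 0.2753]
orientation: [1.461, 1.022, -1.473]
force: [-0.5, -0.1, -1.9]
opening: 0.0075
```

Run:
```python
from h import *
c=wsnap("w9"); go((.488,-.45,.275),-20.5)
I=c["pixels"][20:220,130:397]
cv2.imwrite("pics/w9.png",cv2.resize(I,(800,600),interpolation=cv2.INTER_CUBIC))
```

```text
lin [0.0008 0.0005 0.0015] roll 0.004 | at [ 0.4881 -0.4491  0.2755] yaw -20.38 F [-0.11 -0.27 -2.22] op 0.008 t 32.98
```

View pics/w9.png

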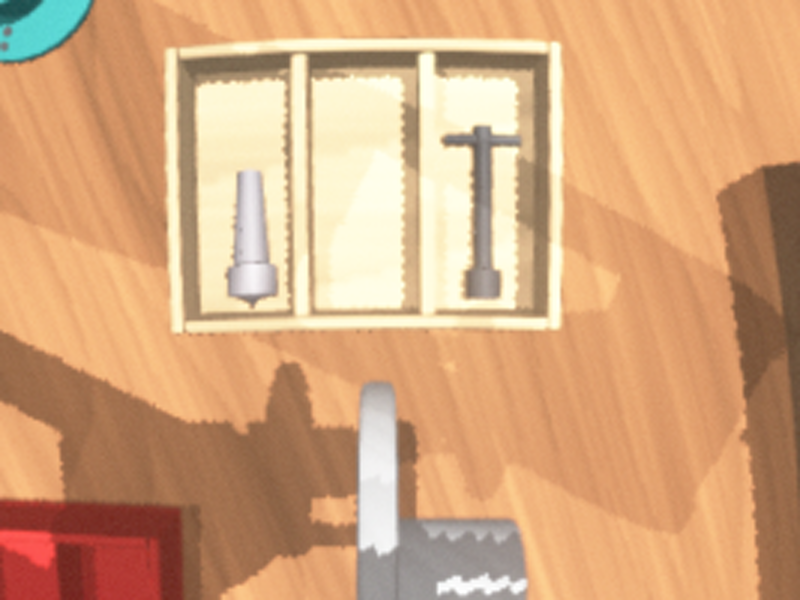

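The tray is clear and nearly square in the view. Its corners are at (167,48), (561,43), (560,328) and (174,331), with dividers at cols ~300 and ~428. The middle compartment is empty. Now I fit its pose.

Run:
```python
from h import *
import pickle
from scipy.optimize import least_squares
a=pickle.load(open("w9.pkl","rb"))
P=np.array([(-.087,.065),(.087,.065),(.087,-.065),(-.087,-.065),(-.028,.062),(-.028,-.062),(.028,.062),(.028,-.062)])
ob=np.array([(167,48),(561,43),(560,328),(174,331),(300,50),(302,318),(427,50),(428,318)])*[267/800,1/3]+[130,20]
def W(v):
    c,s=np.cos(v[2]),np.sin(v[2]);return np.array([[v[0]+c*x-s*y,v[1]+s*x+c*y,.05] for x,y in P])
s=least_squares(lambda v:(np.array([wproj(a,q) for q in W(v)])-ob).ravel(),[.52,-.343,-.36]);v=s.x
print(v[:2].round(4),np.degrees(v[2]).round(2),s.fun.reshape(-1,2).round(1).tolist())
ax=np.array([np.cos(v[2]),np.sin(v[2])])
# plate span -4..+34 centred => origin at -15 ; bias 3 toward hub side
for z in(.2,.0965): go(np.r_[v[:2]-ax*.011,z],np.degrees(v[2]))
```

```text
[ 0.5195 -0.346 ] -19.95 [[-0.7, -0.5], [0.8, -0.5], [0.5, 0.9], [-0.9, 0.9], [-0.6, -1.8], [-0.1, 1.8], [0.5, -2.3], [0.4, 1.4]]
lin [ 0.1252 -0.0282 -0.1796] roll -0.014 | at [ 0.4881 -0.4491  0.2755] yaw -20.38 F [-0.11 -0.27 -2.22] op 0.008 t 32.98
lin [ 0.2977 -0.0271 -0.1804] roll -0.014 | at [ 0.4881 -0.4491  0.2755] yaw -20.38 F [-0.11 -0.27 -2.22] op 0.008 t 32.98
```

apply_moves(series=[{"jaw": 1, "linear": [0, -0.015, -0.08], "roll": -0.014}, {"jaw": 1, "linear": [0.04, -0.028, -0.15], "roll": -0.014}, {"jaw": 1, "linear": [0.08, -0.028, -0.18], "roll": -0.014}, {"jaw": 1, "linear": [0.125, -0.028, -0.18], "roll": -0.014}, {"jaw": 1, "linear": [0.125, -0.028, -0.18], "roll": -0.014}, {"jaw": 1, "linear": [0.125, -0.028, -0.18], "roll": -0.014}])

```text
t: 33.72
tool_pos: [0.5098, -0.3421, 0.2017]
orientation: [1.455, 1.025, -1.467]
force: [0.3, -0.6, -1.3]
opening: 0.0075
```

Run:
```python
from h import *
v=[.5195,-.346,np.radians(-19.95)];ax=np.array([np.cos(v[2]),np.sin(v[2])])
go(np.r_[v[:2]-ax*.011,.097],-19.95)
```

```text
lin [ 1.745e-01 -1.000e-04 -3.000e-04] roll 0.0 | at [ 0.5098 -0.3421  0.2017] yaw -19.94 F [ 0.27 -0.61 -1.35] op 0.0075 t 33.73
```

apply_moves(series=[{"jaw": 1, "linear": [0.04, 0, 0], "roll": 0}, {"jaw": 1, "linear": [0.08, 0, 0], "roll": 0}, {"jaw": 1, "linear": [0.12, 0, 0], "roll": 0}, {"jaw": 1, "linear": [0.15, 0, 0], "roll": 0}, {"jaw": 1, "linear": [0.165, 0, 0], "roll": 0}, {"jaw": 1, "linear": [0.174, 0, 0], "roll": 0}, {"jaw": 1, "linear": [0.174, 0, 0], "roll": 0}])

```text
t: 34.6
tool_pos: [0.5094, -0.3426, 0.0976]
orientation: [1.455, 1.025, -1.467]
force: [-0.0, 0.6, -1.8]
opening: 0.0078
```

apply_moves(series=[{"jaw": 1, "linear": [0.003, 0, 0], "roll": 0}, {"jaw": 1, "linear": [0.006, 0, 0], "roll": 0}, {"jaw": 1, "linear": [0.006, 0, 0], "roll": 0}])

```text
t: 34.98
tool_pos: [0.5093, -0.3426, 0.0941]
orientation: [1.455, 1.025, -1.467]
force: [0.7, 0.3, -3.0]
opening: 0.0081
```

apply_moves(series=[{"jaw": 1, "linear": [0.002, 0, 0], "roll": 0}, {"jaw": 1, "linear": [0.004, 0, 0], "roll": 0}, {"jaw": 1, "linear": [0.004, 0, 0], "roll": 0}])

```text
t: 35.35
tool_pos: [0.5093, -0.3426, 0.0917]
orientation: [1.455, 1.025, -1.467]
force: [-0.6, -0.4, -2.6]
opening: 0.0082
```

apply_moves(series=[{"jaw": 1, "linear": [0.002, 0, 0], "roll": 0}, {"jaw": 1, "linear": [0.004, 0, 0], "roll": 0}, {"jaw": 1, "linear": [0.004, 0, 0], "roll": 0}])

```text
t: 35.72
tool_pos: [0.5101, -0.3434, 0.0914]
orientation: [1.455, 1.022, -1.466]
force: [-1.7, 0.9, 9.4]
opening: 0.0078
```

The plate rests on the compartment floor at the expected height. Releasing and retreating.

apply_moves(series=[{"jaw": 0.95, "linear": [-0.001, 0, 0], "roll": 0}, {"jaw": 0.8, "linear": [-0.001, 0, 0], "roll": 0}, {"jaw": 0.7, "linear": [-0.001, 0, 0], "roll": 0}, {"jaw": 0.55, "linear": [-0.001, 0, 0], "roll": 0}, {"jaw": 0.5, "linear": [-0.001, 0, 0], "roll": 0}, {"jaw": 0.5, "linear": [-0.02, 0, 0], "roll": 0}, {"jaw": 0.5, "linear": [-0.05, 0, 0], "roll": 0}, {"jaw": 0.5, "linear": [-0.1, 0, 0], "roll": 0}, {"jaw": 0.5, "linear": [-0.18, 0, 0], "roll": 0}, {"jaw": 0.5, "linear": [-0.26, 0, 0], "roll": 0}, {"jaw": 0.5, "linear": [-0.26, 0, 0.08], "roll": 0}, {"jaw": 0.5, "linear": [-0.26, 0, 0.15], "roll": 0}, {"jaw": 0.5, "linear": [-0.26, 0, 0.15], "roll": 0}])

```text
t: 37.35
tool_pos: [0.4787, -0.4299, 0.2495]
orientation: [1.457, 1.018, -1.468]
force: [0.5, 0.1, 0.6]
opening: 0.0232
```

Run:
```python
from h import *
c=wsnap("w10");t=cam("top");s=cam("scene");go((.5,-.4,.25),-20)
I=np.hstack([cv2.resize(c["pixels"],(400,300)),cv2.resize(s["pixels"][110:310,150:417],(400,300))])
J=cv2.resize(t["pixels"][90:240,120:400],(560,300),interpolation=cv2.INTER_CUBIC)
I=np.vstack([I,np.hstack([J,np.zeros((300,240,3),np.uint8)])])
cv2.imwrite("pics/fin.png",I)
```

```text
lin [-0.0022  0.0155 -0.0532] roll 0.002 | at [ 0.4804 -0.4268  0.2489] yaw -19.94 F [0.66 0.27 0.47] op 0.0231 t 37.5
```

No pictures are left, so I'll check the result numerically.

Run:
```python
from h import *
import pickle
c=pickle.load(open("w10.pkl","rb"));I=c["pixels"]
g=np.radians(-19.95);ax=np.array([np.cos(g),np.sin(g),0]);ay=np.array([-ax[1],ax[0],0]);T=np.array([.5195,-.346,0])
# scan along tray x at rim top (z .105) and mid-height, off the hub: grey/white (low saturation) = plate
sat=cv2.cvtColor(I,cv2.COLOR_BGR2HSV)[...,1]
for z,y in((.108,0),(.1,.02),(.09,.035),(.075,.045)):
    r=[]
    for d in np.arange(-.03,.045,.003):
        p=wproj(c,T+ax*d+ay*y+[0,0,z]).round().astype(int);r.append((int(d*1000),int(sat[p[1],p[0]])))
    print(z,y,r)
# top camera: spare hook plates and change elsewhere
t=cam("top");t0=pickle.load(open("c0.pkl","rb"))["top"]
D=(np.abs(t["pixels"].astype(int)-t0["pixels"]).max(2)>50).astype(np.uint8)
n,_,st,ce=cv2.connectedComponentsWithStats(cv2.morphologyEx(D,cv2.MORPH_OPEN,np.ones((3,3))))
for k in range(1,n):
    if st[k,4]>25: print("changed",st[k].tolist(),onz(t,ce[k],.1).round(3))
print("expected plates px",proj(t,[(.588,-.097,.215),(.627,-.092,.22),(.509,-.342,.11)]).round())
```

```text
0.108 0 [(-30, 85), (-27, 22), (-24, 27), (-21, 86), (-18, 85), (-15, 84), (-12, 0), (-9, 0), (-6, 1), (-3, 0), (0, 0), (2, 0), (5, 0), (8, 0), (11, 0), (14, 0), (17, 0), (20, 8), (23, 34), (26, 29), (29, 24), (32, 37), (35, 73), (38, 21), (41, 54)]
0.1 0.02 [(-30, 87), (-27, 38), (-24, 36), (-21, 86), (-18, 88), (-15, 83), (-12, 1), (-9, 1), (-6, 48), (-3, 48), (0, 46), (2, 48), (5, 48), (8, 46), (11, 87), (14, 87), (17, 87), (20, 33), (23, 35), (26, 45), (29, 46), (32, 46), (35, 63), (38, 25), (41, 20)]
0.09 0.035 [(-30, 87), (-27, 34), (-24, 88), (-21, 43), (-18, 36), (-15, 41), (-12, 2), (-9, 2), (-6, 53), (-3, 36), (0, 36), (2, 39), (5, 38), (8, 40), (11, 87), (14, 89), (17, 87), (20, 15), (23, 20), (26, 40), (29, 21), (32, 22), (35, 21), (38, 22), (41, 20)]
0.075 0.045 [(-30, 63), (-27, 34), (-24, 86), (-21, 89), (-18, 89), (-15, 83), (-12, 4), (-9, 4), (-6, 49), (-3, 86), (0, 81), (2, 82), (5, 79), (8, 81), (11, 82), (14, 84), (17, 88), (20, 36), (23, 15), (26, 63), (29, 76), (32, 71), (35, 83), (38, 74), (41, 82)]
changed [247, 127, 265, 257, 27963] [ 0.277 -0.435  0.1  ]
changed [253, 130, 34, 56, 1013] [ 0.599 -0.097  0.1  ]
changed [179, 137, 48, 68, 1488] [0.565 0.093 0.1  ]
changed [355, 179, 12, 8, 78] [ 0.528 -0.347  0.1  ]
changed [340, 184, 35, 16, 255] [ 0.502 -0.332  0.1  ]
changed [476, 225, 8, 10, 65] [ 0.396 -0.668  0.1  ]
changed [0, 273, 7, 7, 45] [0.274 0.662 0.1  ]
changed [46, 275, 114, 108, 4388] [0.118 0.388 0.1  ]
changed [0, 282, 26, 44, 777] [0.193 0.63  0.1  ]
changed [32, 292, 10, 9, 63] [0.219 0.564 0.1  ]
changed [145, 322, 103, 62, 3277] [0.06  0.119 0.1  ]
changed [0, 339, 54, 45, 1361] [0.027 0.616 0.1  ]
changed [233, 372, 6, 7, 30] [0.002 0.005 0.1  ]
changed [196, 377, 8, 7, 43] [-0.013  0.102  0.1  ]
expected plates px [[271. 155.]
 [269. 140.]
 [360. 189.]]
```

Run:
```python
from h import *
t=cam("top");I=t["pixels"]
sat=cv2.cvtColor(I,cv2.COLOR_BGR2HSV)[...,1]
# flange profile 30 mm to the side of the bar
for y in(-.125,-.07):
    print(y,[(round(x,3),int(sat[int(p[1]+.5),int(p[0]+.5)])) for x in np.arange(.56,.65,.004) for p in [proj(t,(x,y,.19))[0]]])
print(close_job())
```

```text
-0.125 [(np.float64(0.56), 143), (np.float64(0.564), 143), (np.float64(0.568), 143), (np.float64(0.572), 145), (np.float64(0.576), 147), (np.float64(0.58), 132), (np.float64(0.584), 8), (np.float64(0.588), 4), (np.float64(0.592), 41), (np.float64(0.596), 124), (np.float64(0.6), 144), (np.float64(0.604), 148), (np.float64(0.608), 142), (np.float64(0.612), 147), (np.float64(0.616), 142), (np.float64(0.62), 78), (np.float64(0.624), 7), (np.float64(0.628), 3), (np.float64(0.632), 89), (np.float64(0.636), 153), (np.float64(0.64), 144), (np.float64(0.644), 141), (np.float64(0.648), 146)]
-0.07 [(np.float64(0.56), 145), (np.float64(0.564), 142), (np.float64(0.568), 139), (np.float64(0.572), 152), (np.float64(0.576), 112), (np.float64(0.58), 10), (np.float64(0.584), 2), (np.float64(0.588), 32), (np.float64(0.592), 121), (np.float64(0.596), 141), (np.float64(0.6), 141), (np.float64(0.604), 148), (np.float64(0.608), 147), (np.float64(0.612), 91), (np.float64(0.616), 23), (np.float64(0.62), 9), (np.float64(0.624), 2), (np.float64(0.628), 64), (np.float64(0.632), 149), (np.float64(0.636), 143), (np.float64(0.64), 145), (np.float64(0.644), 142), (np.float64(0.648), 148)]
the job is handed in; nothing more can be done
None
```

The job is done and handed in at about 37.6 s of the 72 s allowed. The medium plate and then the small plate hang on the spare hook, hubs to the rail. The large plate stands on its rim in the middle compartment of the plywood tray.

- **Spare hook:** A final gentle push met 12.5 N with no travel, which I read as both plates fully back. The last top-camera check put the flanges at x ≈ 0.586 and 0.625 m, about 39 mm apart, where touching plates would be 38 mm. They lean slightly forward with the sagging bar. The highest force I read during hanging was about 12 N near the rail; forces were read at the end of each move only. While probing upward, the straight crowded hook took 13 N.
- **Tray:** The large plate touched down at the expected height. A wrist-camera scan found its flange at the same place at four heights, so it stands upright, with the hub close to the divider.
- **Other things:** In the top view the only clear changes were at the two hooks, the tray, and the arm with its shadow. Part of the table lay under the arm and its shadow, so I could not compare it.
- **Not seen:** My picture limit ran out before the final scene, so these last checks are by numbers only. The early coarse tray fits disagreed by about 5 mm and 2°. I replaced them with a close-up fit good to about 1 px at the corners and 2 px at the divider ends.

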